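# Load the specimen boxes on the microscope carriage

### The job

Bring the specimen boxes from the drawer under the microscope: loosen the clamp knob that holds the microscope's carriage, slide the carriage all the way out to its loading end, and set every specimen box from the cabinet's drawer upright and flat on the floor of the carriage's tray, side by side, none on top of another. With all of them loaded, slide the carriage right back under the lens against its stop and then turn the clamp knob fully tight. Leave the drawer fully shut, and leave the other things on the bench where they are.

Things in the scene. Friction and masses are not known exactly. Their poses are not given: they have to be found in the camera images.
- clamp (a joint): clamp knob on the microscope's base: black, 34 mm disc with an upright wing 54 mm long, 14 thick, 34 high, vertical axis, and under it a steel tongue reaching 60 mm from the axis. Rad: 0 fully loose, 1.2 fully tight (stops at both), growing clockwise seen from above. Tight, the tongue stands in front of the carriage's lug and holds the carriage at its stop. 0.1 N m turns it; stays where left.
- knob_grip (a point): point on the knob's axis at the height to grip the wing, 75 mm above the bench, 12 mm below the wing's top, 22 mm above the disc; turns with the knob, its x axis along the wing and the tongue, z up. The knob does not ride on the carriage. The tongue can swing in only when the carriage is within 6 mm of its stop, and is clear of the carriage below 0.4 rad.
- carriage (a joint): position in m of the aluminium carriage on its horizontal rails: 0 at the loading end, 0.18 at the stop with the tray under the microscope lens (stops at both). Moves with about 3 N and stays where it is left; with the clamp tight it has up to 9 mm of play at the stop and cannot come out.
- tray_in (a point): centre of the tray's floor, 36 mm above the bench. Inside 164 mm along its x, 122 mm along its y; rim 10 mm high, 6 thick. z up; the carriage slides along -y of this point to go under the lens, +y to come out. At the stop the lens (72 mm across, underside 208 mm above the bench) is over the tray; the head, 100 by 85 mm, begins 275 mm up.
- post_grip (a point): grip point, 86 mm above the bench, on the carriage's square steel post (18 by 18 mm, sides along the tray's x and y, from 42 to 103 mm above the bench), for sliding the carriage. It stands 125 mm from the tray's centre towards the tray's +y, away from the lens. The steel lug sticks out of the carriage's +x side 25 mm from the post's y.
- drawer (a joint): how far the drawer is pulled out, in m: 0 shut, 0.16 fully open (stops at both). Slides with about 1.5 N.
- drawer_handle (a point): middle of the drawer's horizontal bar handle: steel, 100 mm long along this point's y, 12 mm in diameter, 70 mm above the bench, 45 mm in front of the drawer's front panel (top edge 92 mm above the bench). The drawer opens along this point's -x. The cabinet's top is 100 mm above the bench and begins 57 mm behind the bar when shut.
- drawer_floor (a point): middle of the drawer's floor, 19 mm above the bench; axes as for the handle. Inside 133 mm along x by 168 mm along y; walls 22 mm high; the front panel stands 12 mm in front of the inner front wall. When fully open the whole inside stands clear of the cabinet.
- box1: specimen box (two to four alike; None if absent): white plastic, 68 mm (x) by 40 (y) by 22 high, with an upright grip ridge on top, 46 mm (x) by 12 (y), 28 high (50 mm overall), about 80 g. Origin at the centre of its underside, z up. Starts in the drawer, its long side roughly along the drawer's y axis.
- box2: specimen box (two to four alike; None if absent): white plastic, 68 mm (x) by 40 (y) by 22 high, with an upright grip ridge on top, 46 mm (x) by 12 (y), 28 high (50 mm overall), about 80 g. Origin at the centre of its underside, z up. Starts in the drawer, its long side roughly along the drawer's y axis.
- box3: specimen box (two to four alike; None if absent): white plastic, 68 mm (x) by 40 (y) by 22 high, with an upright grip ridge on top, 46 mm (x) by 12 (y), 28 high (50 mm overall), about 80 g. Origin at the centre of its underside, z up. Starts in the drawer, its long side roughly along the drawer's y axis.
- box4: specimen box (two to four alike; None if absent): white plastic, 68 mm (x) by 40 (y) by 22 high, with an upright grip ridge on top, 46 mm (x) by 12 (y), 28 high (50 mm overall), about 80 g. Origin at the centre of its underside, z up. Starts in the drawer, its long side roughly along the drawer's y axis.
- beaker: bystander, to be left alone: open glass beaker, 72 mm across, 90 mm high; origin at the centre of its underside
- flask: bystander, to be left alone: conical glass flask, 86 mm across, 124 mm high; origin at the centre of its underside
- stoppered: bystander, to be left alone: stoppered glass jar, 64 mm across, about 100 mm high; origin at the centre of its underside
- wash_bottle: bystander, to be left alone: white wash bottle, 68 mm across, 175 mm high; origin at the centre of its underside
- dish: bystander, to be left alone: flat glass dish, 90 mm across, 15 mm high, with two dried specimens; origin at the centre of its underside
- forceps: bystander, to be left alone: steel forceps, 130 mm long, 10 mm high, lying on the bench; origin at the centre of its underside

How it is judged:
On the way, in this order (a step that is already met when the one before it is completed fails the run):
1. the clamp knob is loosened (below 0.4 rad) (value of joint clamp below 0.4 rad), for 0.2 s.
2. the carriage is out at its loading end (within 12 mm) (value of joint carriage below 0.012 m), for 0.2 s.
3. all the specimen boxes lie flat in the tray while the carriage is out (within 25 mm of its loading end) (value of joint carriage below 0.025 m and x of box1 in the frame of tray_in between -0.075 and 0.075 m and y of box1 in the frame of tray_in between -0.06 and 0.06 m and z of box1 in the frame of tray_in between -0.005 and 0.007 m and angle between each of box1, box2, box3, box4's own z axis and vertical below 0.12 rad and linear speed of each of box1, box2, box3, box4 below 0.03 m/s and x of box2 in the frame of tray_in between -0.075 and 0.075 m and y of box2 in the frame of tray_in between -0.06 and 0.06 m and z of box2 in the frame of tray_in between -0.005 and 0.007 m and x of box3 in the frame of tray_in between -0.075 and 0.075 m and y of box3 in the frame of tray_in between -0.06 and 0.06 m and z of box3 in the frame of tray_in between -0.005 and 0.007 m and x of box4 in the frame of tray_in between -0.075 and 0.075 m and y of box4 in the frame of tray_in between -0.06 and 0.06 m and z of box4 in the frame of tray_in between -0.005 and 0.007 m), for 0.3 s.
4. the carriage is back against its stop under the lens (within 12 mm) (value of joint carriage above 0.168 m), for 0.2 s.
5. the clamp knob is tight (above 1.0 rad) (value of joint clamp above 1 rad), for 0.2 s.
At the end, for the whole second after the job is handed in: Every specimen box stands upright (within 7 degrees) on the floor of the tray inside its rim and at rest; the carriage is within 12 mm of its stop under the lens; the clamp knob is above 1.0 rad; the drawer is within 10 mm of shut (x of box1 in the frame of tray_in between -0.075 and 0.075 m and y of box1 in the frame of tray_in between -0.06 and 0.06 m and z of box1 in the frame of tray_in between -0.005 and 0.007 m and angle between each of box1, box2, box3, box4's own z axis and vertical below 0.12 rad and linear speed of each of box1, box2, box3, box4 below 0.03 m/s and x of box2 in the frame of tray_in between -0.075 and 0.075 m and y of box2 in the frame of tray_in between -0.06 and 0.06 m and z of box2 in the frame of tray_in between -0.005 and 0.007 m and x of box3 in the frame of tray_in between -0.075 and 0.075 m and y of box3 in the frame of tray_in between -0.06 and 0.06 m and z of box3 in the frame of tray_in between -0.005 and 0.007 m and x of box4 in the frame of tray_in between -0.075 and 0.075 m and y of box4 in the frame of tray_in between -0.06 and 0.06 m and z of box4 in the frame of tray_in between -0.005 and 0.007 m and value of joint carriage above 0.168 m and value of joint clamp above 1 rad and value of joint drawer below 0.01 m); the robot touches nothing.
It fails at once if one of the other things on the bench is pushed away (more than 40 mm) or tipped over ((distance of beaker from where it was at the start of the episode above 0.04 m or angle between beaker's own z axis and vertical above 0.7 rad) or (distance of flask from where it was at the start of the episode above 0.04 m or angle between flask's own z axis and vertical above 0.7 rad) or (distance of stoppered from where it was at the start of the episode above 0.04 m or angle between stoppered's own z axis and vertical above 0.7 rad) or (distance of wash_bottle from where it was at the start of the episode above 0.04 m or angle between wash_bottle's own z axis and vertical above 0.7 rad) or (distance of dish from where it was at the start of the episode above 0.04 m or angle between dish's own z axis and vertical above 0.7 rad) or (distance of forceps from where it was at the start of the episode above 0.04 m or angle between forceps's own z axis and vertical above 0.7 rad)).
Of box1, box2, box3, box4 only 2 to 4 are there at a start; the rules pass over those that are not, and their reading is None.
At some moment in a run one of box1, box2, box3, box4 may be knocked a few centimetres aside while the robot is not near it.
It also fails if it takes over 210 s, if anything falls off the work surface, if the arm or the gripper's body presses on something with over 40 N, if the wrist force passes 120 N, or if a joint passes its speed limit or range.

### The arm

A 6-joint arm with a two-finger parallel gripper is mounted at the origin on the work surface. World frame = base frame: x ahead of the robot, y to its left, z up, the work surface at z = 0. Lengths are in m, angles in rad, forces in N, time in s.
With the tool pointing down it reaches from about 0.275 to 0.825 m from the base axis. Payload 4.9 kg.
Tool frame: the origin (TCP) lies midway between the tips of the shut fingers; the grasp point (between the pads) lies 19 mm behind it (grip_point_offset is the distance from the TCP to the grasp point, in m); z points along the fingers, x is the direction in which the jaws open and shut, and the axes are right-handed (so a half turn about z gives the same grasp; the last joint's range is limited). The gripper opens to 85 mm and grips with 20 to 120 N. Pads are 22 mm wide; open, the fingers measure 114 mm over their backs; the gripper's body (76 mm by 85 mm) begins 54 mm behind the grasp point. The pads swing forward as they close: fully open they stand 13 mm farther back than shut.
Start: joints at [1.066, 0.326, -0.193, 1.052, 0, 1.437], TCP at [0.199, 0.513, 0.231] pointing down, gripper open.
Joint ranges: [-2.65, 2.65], [-0.97, 1.79], [-1.3, 1.35], [-1.93, 2.1], [-1.47, 1.37], [-3.14, 3.14]. Speed limits (rad/s): [2.57, 2.57, 3.14, 3.14, 3.14, 3.14].

### API

Orientations are given as a rotation vector (axis times angle).
In Python, from cell import * gives the robot as it stands. Calls block until the motion is done:
- movep(position, orientation): joint-space move of the TCP to a pose.
- move_l(position, velocity=0.15, rot=None, until_force=None): straight line of the TCP; rot=None keeps the orientation; velocity is the mean speed in m/s. With until_force (N) it stops when the force on the tool has changed by that much, and returns True; else False.
- set_joints(angles): joint-space move.
- let_go() and grab(newtons=None): open the fingers fully, or close them until they stop; newtons is the grip in N (None keeps the last).
- sleep(seconds).
- ik(position, orientation): joint angles nearest the present ones, or None.
- get_state(): the state.
- grab_frame(name): name is "scene" or "top" or "wrist"; returns a dict with "img" (384x512x3 uint8, red, green, blue), "fx", "fy", "cx", "cy" (pixels), "cam_to_world" (4x4, takes a point from camera to world coordinates); the wrist camera has in their place "T_tool_cam" (4x4, takes a point from camera to tool coordinates, whose origin is the TCP and whose axes are the tool frame's). Camera axes: x right, y down, z forward; pixel columns grow to the right and rows downward; lengths in m; the calibration is good to about 2 mm. The wrist camera is an equidistant fisheye: a pixel r from the principal point sees the ray r / f radians off the axis. A picture is of the moment at which its call begins: read the wrist's pose just before it. There is no depth.
A pose or a line that the arm cannot do raises MotionError and nothing moves.
- sign_off(): hands the job in, once; it reports no verdict.
Trained networks look in the newest picture that a camera, given by its name, has taken for a name from the list of things; names that differ only in an ending like _2 or _b are one class to them, and where a whole thing is asked for, a point or a joint stands for the part that bears it (a point fixed in the world has none). Each returns a list of dicts, best first, with "score" (0 to 1); they miss things now and then, are a little off and sometimes report something else, mostly with a low value. They report only what shows in the picture. A call takes as long as a camera call.
- spot_in(camera, name): "centre" ([column, row] in pixels, amid what is visible of it).
- silhouettes(camera, name): "mask" (384x512 bool, what is visible of it) and "centre" ([column, row] in pixels, amid what is visible of it).
- tip_of(camera, name): "centre" ([column, row] in pixels: a listed point, or the origin of a listed thing).
The state is a dict: "clock": time; "q": joint angles; "joint_velocities": joint speeds; "tau": joint torques, N m; "position": TCP position; "eef_rot": TCP orientation; "contact_force": force on the tool from outside, world axes, zero at the start; "wrist_torque": the same for the moment, N m; "finger_gap": opening from 0.0 (shut) to 1.0 (fully open).
Only numpy, scipy, OpenCV 4.12 (cv2) and the standard library are available. Lean on these libraries where they do the work, as an engineer would, in place of code of your own. Each camera call takes 0.05 s, during which the arm holds its last target.

## Working session

There is one attempt and no reset: what is moved stays moved. The work goes in short steps, each a Python script; the robot and the scene stay as the last script left them, time stands still between calls to the robot, and variables do not carry over. Pictures are saved under pics/ and viewed, and the job is handed in when it is done.

```bash
mkdir -p pics; ls; cat > h.py <<'E'
from cell import *
import numpy as np, cv2
from scipy.spatial.transform import Rotation as R
def save(name,fn):
    f=grab_frame(name); cv2.imwrite('pics/'+fn,f['img'][:,:,::-1]); return f
def ray(f,px):
    T=np.array(f['cam_to_world']); d=np.array([(px[0]-f['cx'])/f['fx'],(px[1]-f['cy'])/f['fy'],1.]); return T[:3,3],T[:3,:3]@d
def atz(f,px,z):
    o,d=ray(f,px); return o+d*(z-o[2])/d[2]
def proj(f,p):
    T=np.linalg.inv(np.array(f['cam_to_world'])); c=T[:3,:3]@np.array(p)+T[:3,3]; return np.array([f['fx']*c[0]/c[2]+f['cx'],f['fy']*c[1]/c[2]+f['cy']])
def tri(f1,p1,f2,p2):
    o1,d1=ray(f1,p1);o2,d2=ray(f2,p2); d1=d1/np.linalg.norm(d1); d2=d2/np.linalg.norm(d2)
    A=np.stack([d1,-d2],1); s=np.linalg.lstsq(A,o2-o1,rcond=None)[0]; a=o1+d1*s[0]; b=o2+d2*s[1]; return (a+b)/2,np.linalg.norm(a-b)
def down(yaw): # jaw x-axis at angle yaw in world
    return (R.from_euler('z',yaw)*R.from_euler('x',np.pi)).as_rotvec()
E
python3 - <<'E'
from h import *
s=get_state(); print(s['clock'],s['position'],s['eef_rot'],s['finger_gap'])
a=save('scene','s0.png'); b=save('top','t0.png'); save('wrist','w0.png')
for n in ['clamp','knob_grip','tray_in','post_grip','drawer_handle','drawer_floor','box1','beaker','flask','stoppered','wash_bottle','dish','forceps']:
    r={}
    for c in ['scene','top']:
        r[c]=tip_of(c,n)
        print(n,c,[(np.round(x['centre'],1).tolist(),round(x['score'],2)) for x in r[c][:4]])
    if r['scene'] and r['top']:
        print('   ',tri(a,r['scene'][0]['centre'],b,r['top'][0]['centre']))
print(get_state()['clock'])
E
```

```text
pics
0.0 [0.19899358 0.51212629 0.23051834] [ 2.59222373e+00  1.77351102e+00 -2.41393476e-03] 1.0006124783188552Traceback (most recent call last):
  File "<stdin>", line 7, in <module>
ValueError: it knows: beaker, box, dish, drawer_floor, drawer_handle, flask, forceps, knob_grip, post_grip, stoppered, tray_in, wash_bottle
```

```bash
python3 - <<'E'
from h import *
a=save('scene','s0.png'); b=save('top','t0.png')
for n in ['knob_grip','tray_in','post_grip','drawer_handle','drawer_floor','box1','beaker','flask','stoppered','wash_bottle','dish','forceps']:
    r={}
    for c in ['scene','top']:
        r[c]=tip_of(c,n)
        print(n,c,[(np.round(x['centre'],1).tolist(),round(x['score'],2)) for x in r[c][:4]])
    if r['scene'] and r['top']:
        p,e=tri(a,r['scene'][0]['centre'],b,r['top'][0]['centre']); print('   ',p.round(3),round(e,4))
print(get_state()['clock'])
E
```

```text
knob_grip scene [([195.5, 192.3], 0.6)]
knob_grip top [([318.0, 122.6], 0.55), ([310.5, 166.7], 0.49)]
    [ 0.699 -0.131  0.166] 0.0783
tray_in scene [([184.3, 151.7], 0.77), ([219.6, 128.4], 0.37)]
tray_in top [([359.6, 216.9], 0.65)]
    [ 0.491 -0.317  0.031] 0.0114
post_grip scene [([212.9, 154.4], 0.74)]
post_grip top [([323.9, 213.1], 0.64)]
    [ 0.491 -0.198  0.083] 0.0002
drawer_handle scene [([333.0, 238.5], 0.61)]
drawer_handle top [([161.2, 187.4], 0.93)]
    [0.554 0.249 0.068] 0.0042
drawer_floor scene [([247.8, 146.9], 0.54)]
drawer_floor top [([218.9, 133.9], 0.43)]
    [0.633 0.059 0.351] 0.0383
box1 scene []
box1 top []
beaker scene [([247.0, 144.8], 0.84)]
beaker top [([318.6, 274.2], 0.72)]
    [ 0.321 -0.195 -0.002] 0.0097
flask scene [([204.6, 267.7], 0.9), ([247.0, 148.4], 0.51)]
flask top [([258.6, 115.9], 0.74), ([308.6, 164.5], 0.63)]
    [ 0.788 -0.011  0.007] 0.0131
stoppered scene []
stoppered top [([320.6, 121.5], 0.86)]
wash_bottle scene [([139.0, 209.4], 0.95), ([333.2, 236.7], 0.26)]
wash_bottle top [([353.6, 136.4], 0.76)]
    [ 0.737 -0.306 -0.007] 0.0097
dish scene [([220.5, 128.4], 0.89)]
dish top [([359.4, 278.8], 0.97)]
    [ 0.313 -0.312  0.011] 0.0023
forceps scene [([250.8, 275.0], 0.69)]
forceps top [([219.8, 134.5], 0.67), ([320.0, 119.7], 0.26)]
    [ 0.732  0.103 -0.004] 0.0061
1.45
```

View pics/s0.png

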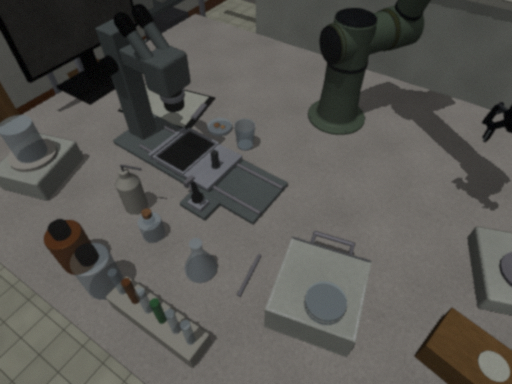

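View pics/t0.png

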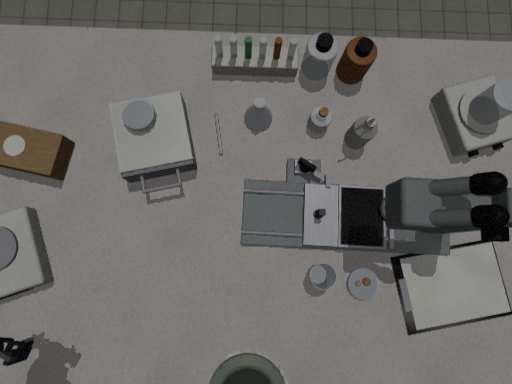

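```bash
python3 - <<'E'
from h import *
a=grab_frame('scene'); b=grab_frame('top')
A=cv2.resize(a['img'][110:230,120:300],None,fx=4,fy=4,interpolation=cv2.INTER_CUBIC)
B=cv2.resize(b['img'][130:260,230:400],None,fx=4,fy=4,interpolation=cv2.INTER_CUBIC)
cv2.imwrite('pics/s1.png',A[:,:,::-1]);cv2.imwrite('pics/t1.png',B[:,:,::-1])
print(tri(a,(195.5,192.3),b,(310.5,166.7)), atz(a,(195.5,192.3),.075),atz(b,(310.5,166.7),.075))
print(atz(a,(212.9,154.4),.086),atz(b,(323.9,213.1),.086))
print(atz(a,(333,238.5),.07),atz(b,(161.2,187.4),.07))
E
```

```text
(array([ 0.62524192, -0.16434585,  0.05513951]), np.float64(0.004799170040642114)) [ 0.63623595 -0.1490335   0.075     ] [ 0.62197608 -0.16304219  0.075     ]
[ 0.49349985 -0.19626281  0.086     ] [ 0.49106526 -0.19748488  0.086     ]
[0.55632173 0.24767849 0.07      ] [0.55316781 0.25086444 0.07      ]
```

View pics/s1.png

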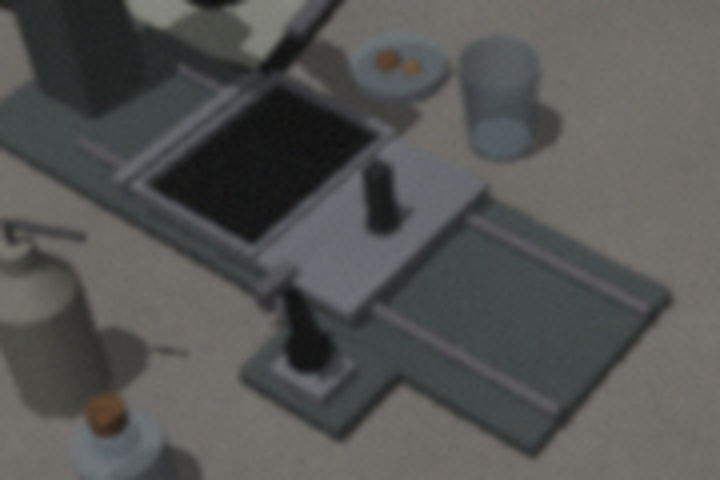

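View pics/t1.png

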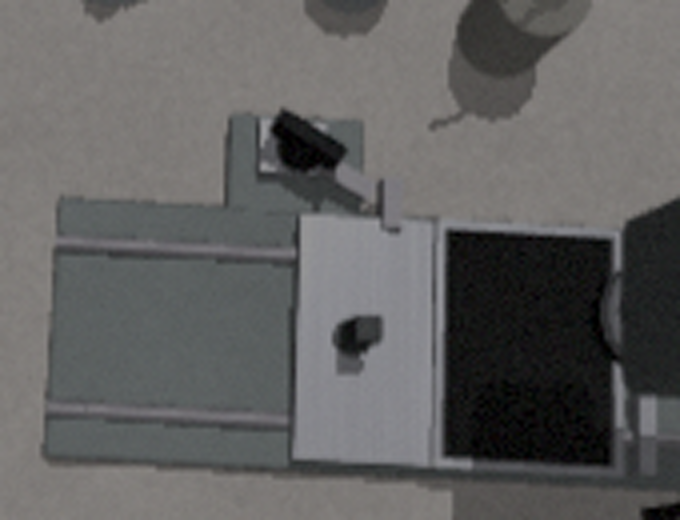

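```bash
cat >> h.py <<'E'
def wrist(fn=None):
    s=get_state(); f=grab_frame('wrist')
    M=np.eye(4); M[:3,:3]=R.from_rotvec(s['eef_rot']).as_matrix(); M[:3,3]=s['position']
    f['cam_to_world']=M@np.array(f['T_tool_cam'])
    if fn: cv2.imwrite('pics/'+fn,f['img'][:,:,::-1])
    return f
def wray(f,px):
    u=np.array([(px[0]-f['cx'])/f['fx'],(px[1]-f['cy'])/f['fy']]); th=np.linalg.norm(u)
    d=np.array([*(np.sin(th)*u/max(th,1e-9)),np.cos(th)]); T=f['cam_to_world']; return T[:3,3],T[:3,:3]@d
def watz(f,px,z):
    o,d=wray(f,px); return o+d*(z-o[2])/d[2]
def wproj(f,p):
    T=np.linalg.inv(f['cam_to_world']); c=T[:3,:3]@np.array(p)+T[:3,3]; th=np.arctan2(np.hypot(c[0],c[1]),c[2]); h=np.hypot(c[0],c[1])
    return np.array([f['cx']+f['fx']*th*c[0]/h,f['cy']+f['fy']*th*c[1]/h])
E
python3 - <<'E'
from h import *
b=grab_frame('top'); print(b['cam_to_world'].round(3) if hasattr(b['cam_to_world'],'round') else b['cam_to_world'])
print(np.array(grab_frame('wrist')['T_tool_cam']).round(3))
for p in [(300.5,158.8),(315.5,168.8)]: print(atz(b,p,.087))
s=get_state(); print(R.from_rotvec(s['eef_rot']).as_matrix().round(2))
for yaw in [-2.16+np.pi/2, -2.16-np.pi/2]:
    q=ik([.622,-.155,.25],down(yaw)); print(yaw,q)
E
```

```text
[[ 0.022 -0.987  0.162  0.384]
 [-0.999 -0.025 -0.021  0.015]
 [ 0.025 -0.162 -0.987  1.109]
 [ 0.     0.     0.     1.   ]]
[[ 1.    -0.     0.001  0.001]
 [-0.     0.953  0.304 -0.078]
 [-0.001 -0.304  0.953 -0.143]
 [ 0.     0.     0.     1.   ]]
[ 0.64094834 -0.13310793  0.087     ]
[ 0.61363438 -0.17487883  0.087     ]
[[ 0.36  0.93  0.  ]
 [ 0.93 -0.36  0.  ]
 [ 0.    0.   -1.  ]]
-0.5892036732051036 [-3.59292405e-01  4.89258581e-01  1.04135821e-01  1.18567357e+00
  4.44089210e-16  1.80070759e+00]
-3.7307963267948967 [-0.35929241  0.48925858  0.10413582  1.18567357  0.         -1.34088506]
```

```bash
python3 - <<'E'
from h import *
movep([.627,-.154,.24],down(-2.16-np.pi/2))
f=wrist('w1.png'); print(get_state()['q'],get_state()['position'], f['fx'],f['cx'],f['cy'])
for n in ['knob_grip','post_grip']:
    for r in tip_of('wrist',n): print(n,r['centre'],r['score'],watz(f,r['centre'],.075 if n[0]=='k' else .086))
E
```

```text
[-3.53885550e-01  5.02676953e-01  1.00625732e-01  1.16879281e+00
  1.38014715e-04 -1.33658944e+00] [ 0.6271119  -0.1531723   0.24003992] 297.3186396354542 251.12820241556042 194.79132830148262
knob_grip [251.1, 177.4] 0.71 [ 0.62760408 -0.15120098  0.075     ]
post_grip [340.2, 78.2] 0.92 [ 0.49355729 -0.19064365  0.086     ]
```

View pics/w1.png

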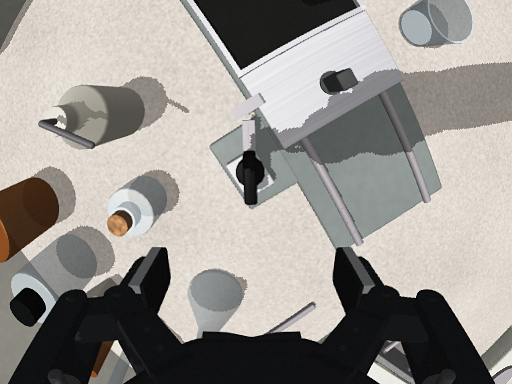

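```bash
python3 - <<'E'
from h import *
f=wrist()
print('rails',[watz(f,p,.03).round(4) for p in [(303,137),(360,243),(382,88),(428,200)]])
a=watz(f,(303,137),.03)-watz(f,(360,243),.03); print(np.arctan2(a[1],a[0]))
a=watz(f,(382,88),.03)-watz(f,(428,200),.03); print(np.arctan2(a[1],a[0]))
for n,z in [('stoppered',0),('wash_bottle',0),('flask',0)]:
    for r in tip_of('wrist',n): print(n,r['centre'],r['score'],watz(f,r['centre'],z))
print('wing',watz(f,(250,148),.087),watz(f,(250.5,203),.087),'tongue',watz(f,(248.5,118),.04))
E
```

```text
rails [array([ 0.5542, -0.1491,  0.03  ]), array([0.5592, 0.02  , 0.03  ]), array([ 0.4341, -0.1487,  0.03  ]), array([0.4406, 0.0236, 0.03  ])]
-1.6002524660593196
-1.6084910659037226
stoppered [343.4, 77.8] 0.75 [ 0.46331921 -0.18139893  0.        ]
stoppered [146.0, 195.3] 0.73 [ 0.77576462 -0.19686528  0.        ]
stoppered [416.8, 26.0] 0.71 [ 0.31928121 -0.19326843  0.        ]
wash_bottle [121.0, 112.3] 0.67 [ 0.7333983  -0.31071126  0.        ]
flask [213.6, 289.0] 0.86 [ 0.78729586 -0.01825864  0.        ]
wing [ 0.60989214 -0.17992112  0.087     ] [ 0.64190433 -0.13106023  0.087     ] tongue [ 0.59601779 -0.2040786   0.04      ]
```

```bash
python3 - <<'E'
from h import *
y0=-2.155-np.pi/2; c=[.627,-.1535]
move_l([*c,.14],rot=down(y0))
print(move_l([*c,.060],velocity=.1,until_force=8)); 
grab(30); s=get_state(); print(s['finger_gap'],s['contact_force'],s['wrist_torque'])
for k in range(1,7):
    move_l([*c,.060],velocity=.05,rot=down(y0+.2*k)) 
    s=get_state(); print(k,s['contact_force'].round(1) if hasattr(s['contact_force'],'round') else s['contact_force'],s['wrist_torque'],s['q'][5],s['clock'])
E
```

```text
False
0.1616794635063694 [ 3.8119102  -1.74432406 -0.49222737] [-0.42627496 -0.72807315  0.49285233]
1 [ 4.5 -3.2 -1.9] [-0.5031059  -0.83718814  0.04446096] -1.5407507243534253 7.5583
2 [ 6.1 -3.  -2.6] [-0.58123461 -1.00879697  0.07777472] -1.7407608899958216 7.9083
3 [ 6.7 -3.7 -3.6] [-0.62287241 -1.12378648  0.04348721] -1.9407860214882307 8.2583
4 [ 6.7 -4.1 -4.5] [-0.60983046 -1.25996525  0.03904206] -2.140736295280527 8.6083
5 [ 7.7 -2.5 -4.4] [-0.66156151 -1.44900165  0.00222769] -2.3407740162569834 8.9583
6 [ 8.  -2.3 -5.1] [-0.55144393 -1.63693332  0.07145905] -2.5407741476704846 9.3083
```

```bash
python3 - <<'E'
from h import *
let_go(); p=get_state()['position']; move_l([p[0],p[1],.24])
f=wrist('w2.png')
for n in ['knob_grip','post_grip']:
    for r in tip_of('wrist',n): print(n,r['centre'],r['score'],watz(f,r['centre'],.075 if n[0]=='k' else .086))
for y in (-.033,-.033+np.pi,-.033-np.pi): print(ik([.4936,-.1935,.15],down(y)))
E
```

```text
knob_grip [248.2, 172.5] 0.66 [ 0.63126624 -0.15408385  0.075     ]
post_grip [364.2, 223.4] 0.73 [ 0.49137136 -0.18498757  0.086     ]
[-5.12878776e-01  3.59968591e-01 -3.66387094e-01  8.44440642e-01
 -4.44089210e-16  1.09091755e+00]
[-5.12878776e-01  3.59968591e-01 -3.66387094e-01  8.44440642e-01
  4.44089210e-16 -2.05067510e+00]
[-5.12878776e-01  3.59968591e-01 -3.66387094e-01  8.44440642e-01
  4.44089210e-16 -2.05067510e+00]
```

View pics/w2.png

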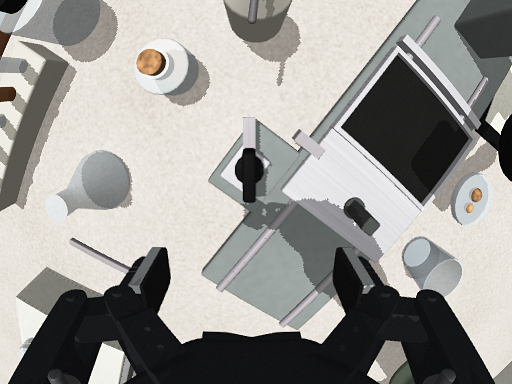

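```bash
python3 - <<'E'
from h import *
y=-.033+np.pi
movep([.4925,-.193,.2],down(y))
f=wrist('w3.png')
for n in ['post_grip','tray_in']:
    for r in tip_of('wrist',n): print(n,r['centre'],r['score'],watz(f,r['centre'],.036 if n[0]=='t' else .086))
print(get_state()['contact_force'])
E
```

```text
post_grip [253.6, 195.7] 0.74 [ 0.4907123  -0.18696974  0.086     ]
post_grip [388.3, 167.1] 0.64 [ 0.36155964 -0.21136817  0.086     ]
tray_in [253.5, 61.7] 0.57 [ 0.48652873 -0.31282975  0.036     ]
[-1.0141683  -0.11208167  0.31188412]
```

View pics/w3.png

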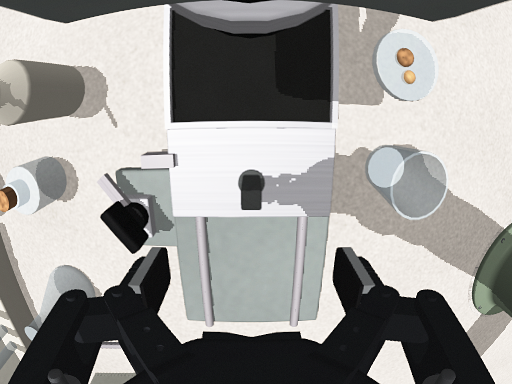

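```bash
python3 - <<'E'
from h import *
y=-.033+np.pi
f=wrist(); print(watz(f,(251.5,181),.103), watz(f,(251,208),.042))
g=[.491,-.190]
move_l([*g,.15],velocity=.15)
print(move_l([*g,.068],velocity=.08,until_force=10)); print(get_state()['contact_force'])
grab(50); s=get_state(); print(s['finger_gap'],s['contact_force'])
u=np.array([np.cos(-.033+np.pi/2),np.sin(-.033+np.pi/2)])
for d in (.05,.1,.15,.178,.186):
    p=np.array(g)+u*d
    hit=move_l([*p,.068],velocity=.08,until_force=30)
    s=get_state(); print(d,hit,s['position'],s['contact_force'],s['clock'])
    if hit: break
E
```

```text
[ 0.49338651 -0.20534214  0.103     ] [ 0.49539767 -0.1587671   0.042     ]
False
[-0.59981298 -0.43483516  0.47554896]
0.20113475494647104 [6.38056336 0.65801803 0.0787201 ]
0.05 False [ 0.49458193 -0.13988421  0.06849695] [5.74912735 1.17424809 0.26619052] 15.3917
0.1 False [ 0.49609695 -0.0898716   0.06847152] [ 5.60913429  0.7973435  -1.07952746] 16.1667
0.15 False [ 0.49765612 -0.03996971  0.06847618] [ 4.88042067  2.03917049 -1.30328118] 16.9417
0.178 False [ 0.4984052  -0.015687    0.06845918] [  4.40158587 -11.14368729  -2.82827546] 17.4417
0.186 False [ 0.49842262 -0.01519296  0.06849219] [  1.5813346  -34.02845202  -4.08898103] 17.6917
```

```bash
python3 - <<'E'
from h import *
s=get_state();p=s['position']; move_l([p[0],-.017,p[2]],velocity=.05); let_go(); p=get_state()['position']; move_l([p[0],p[1],.2])
move_l([.498,-.06,.28],velocity=.2)
f=wrist('w4.png')
for n in ['post_grip','tray_in']:
    for r in tip_of('wrist',n): print(n,r['centre'],r['score'],watz(f,r['centre'],.036 if n[0]=='t' else .086))
b=grab_frame('top');
for n in ['post_grip','tray_in']:
    for r in tip_of('top',n): print(n,r['centre'],r['score'],atz(b,r['centre'],.036 if n[0]=='t' else .086))
for p in [(142,191),(181,186)]: print(atz(b,p,.07))
print(ik([.54,.25,.2],down(np.pi)),ik([.54,.25,.2],down(0)))
E
```

```text
post_grip [251.5, 203.7] 0.97 [ 0.49792434 -0.01784352  0.086     ]
tray_in [250.0, 100.2] 0.58 [ 0.49568948 -0.139763    0.036     ]
tray_in [75.0, 193.8] 0.2 [ 0.77034113 -0.02377952  0.036     ]
post_grip [262.2, 208.3] 0.69 [ 0.50008859 -0.02909901  0.086     ]
[0.54174572 0.30288305 0.07      ]
[0.5585106  0.19656502 0.07      ]
[ 0.30957956  0.43042555 -0.11878734  1.02158344  0.         -1.26121676] [ 0.30957956  0.43042555 -0.11878734  1.02158344  0.          1.88037589]
```

View pics/w4.png

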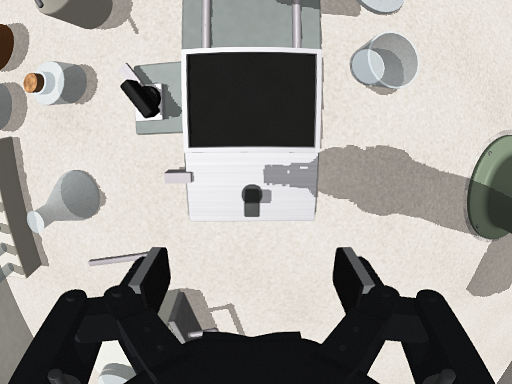

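```bash
python3 - <<'E'
from h import *
f=wrist(); P=[watz(f,p,.038)[:2].round(4) for p in [(187,52),(316,52),(316,147),(187,148)]]; print(P,np.mean(P,0))
movep([.53,.246,.24],down(.157-np.pi))
f=wrist('w5.png'); print(get_state()['q'])
for r in tip_of('wrist','drawer_handle'): print(r['centre'],r['score'],watz(f,r['centre'],.07))
E
```

```text
[array([ 0.5743, -0.2078]), array([ 0.4092, -0.2026]), array([ 0.4106, -0.0768]), array([ 0.581, -0.081])] [ 0.493775 -0.14205 ]
[ 3.06159256e-01  3.84121919e-01 -8.41794332e-02  1.10214729e+00
 -4.66104261e-04 -1.41974225e+00]
[228.5, 179.1] 0.66 [0.55401132 0.25410666 0.07      ]
```

View pics/w5.png

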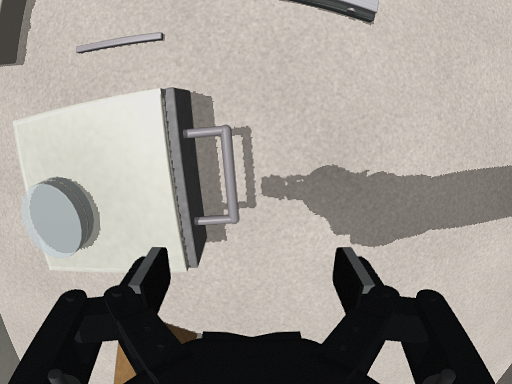

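```bash
python3 - <<'E'
from h import *
f=wrist(); a=watz(f,(227,128),.07);b=watz(f,(236,220),.07);d=b-a;print(a,b,(a+b)/2,np.linalg.norm(d),np.arctan2(d[1],d[0])-np.pi/2)
a=watz(f,(176,89),.092);b=watz(f,(196,266),.092);d=b-a;print('panel',a,b,np.linalg.norm(d),np.arctan2(d[1],d[0])-np.pi/2)
a=watz(f,(161,89),.1);b=watz(f,(186,271),.1);d=b-a;print('top edge',a,b,np.linalg.norm(d),np.arctan2(d[1],d[0])-np.pi/2)
E
```

```text
[0.5635589  0.19872147 0.07      ] [0.53950712 0.30020263 0.07      ] [0.55153301 0.24946205 0.07      ] 0.10429243854153154 0.23271336670349108
panel [0.61781677 0.1644383  0.092     ] [0.5776929  0.35575363 0.092     ] 0.19547757375185676 0.206730153197612
top edge [0.6308274  0.16591469 0.1       ] [0.58774876 0.35962649 0.1       ] 0.19844402770457445 0.21882426843596425
```

```bash
python3 - <<'E'
from h import *
yw=.215; u=np.array([np.cos(yw),np.sin(yw)]); h=np.array([.552,.250]); rot=down(yw-np.pi)
c=h-u*.021
move_l([*c,.14],rot=rot)
print(move_l([*c,.054],velocity=.08,until_force=8))
grab(30); s=get_state(); print(s['finger_gap'],s['contact_force'],s['position'])
c=s['position'][:2]
for d in (.05,.1,.15):
    p=c-u*d; hit=move_l([*p,.054],velocity=.1,until_force=25); s=get_state(); print(d,hit,s['position'],s['contact_force'],s['clock'])
    if hit: break
E
```

```text
False
0.12803070917354395 [ 0.56119112 -0.93737725  5.17953182] [0.53194083 0.24561586 0.05453457]
0.05 False [0.4819839  0.23399593 0.05451382] [-0.44039884 -2.02823368  9.34880239] 25.4417
0.1 False [0.43308804 0.22265624 0.05446713] [-0.53380336 -5.2680381  11.38822276] 26.0917
0.15 True [0.39776201 0.21440833 0.05503796] [1.52422455 0.44254381 2.30829838] 26.5333
```

```bash
python3 - <<'E'
from h import *
yw=.215; u=np.array([np.cos(yw),np.sin(yw)]); 
let_go(); s=get_state(); print(s['contact_force'],s['position']); c=s['position'][:2]
hit=False
for d in (.03,.05,.07):
    p=c-u*d; hit=move_l([*p,.055],velocity=.08,until_force=20); s=get_state(); print(d,hit,s['position'],s['contact_force'])
    if hit: break
c=s['position'][:2]+u*.006
move_l([*c,.055],velocity=.05); move_l([*c,.16])
m=np.array([.552,.25])+u*.0
E
```

```text
[-1.47348031 -1.61982158 -0.5516872 ] [0.3983297  0.21449886 0.05501515]
0.03 False [0.36947103 0.20828923 0.05533326] [-0.02385008 -0.01595865  1.14389138]
0.05 True [0.36153022 0.20674165 0.05658616] [ 2.91136861 -0.73159649  3.74454014]
```

```bash
python3 - <<'E'
from h import *
movep([.50,.24,.28],down(.215-np.pi/2))
f=wrist('w6.png'); print(get_state()['q'],get_state()['clock'])
for n,z in [('drawer_handle',.07),('drawer_floor',.019),('box1',.019)]:
    for r in tip_of('wrist',n): print(n,r['centre'],round(r['score'],2),watz(f,r['centre'],z).round(4))
b=grab_frame('top')
for n,z in [('drawer_handle',.07),('drawer_floor',.019),('box1',.019)]:
    for r in tip_of('top',n): print('top',n,r['centre'],round(r['score'],2),atz(b,r['centre'],z).round(4))
E
```

```text
[ 3.14508438e-01  3.08479910e-01 -9.38718507e-02  1.16994803e+00
  2.21244346e-05 -3.04171009e+00] 30.6583
drawer_handle [255.1, 247.9] 0.8 [0.3936 0.2124 0.07  ]
drawer_handle [220.0, 166.0] 0.58 [0.493  0.2782 0.07  ]
drawer_floor [256.1, 133.7] 0.88 [0.5355 0.242  0.019 ]
drawer_floor [431.0, 213.4] 0.43 [ 0.4813 -0.07    0.019 ]
box1 [282.2, 115.7] 0.94 [0.5673 0.213  0.019 ]
box1 [223.9, 165.8] 0.76 [0.4824 0.276  0.019 ]
box1 [283.7, 163.4] 0.72 [0.5035 0.1956 0.019 ]
box1 [221.2, 119.0] 0.67 [0.5454 0.2923 0.019 ]
top drawer_handle [169.0, 242.5] 0.88 [0.4028 0.2206 0.07  ]
top drawer_floor [168.3, 198.9] 0.84 [0.5283 0.24   0.019 ]
top box1 [184.4, 207.8] 0.88 [0.5037 0.1924 0.019 ]
top box1 [153.9, 211.3] 0.71 [0.4914 0.279  0.019 ]
top box1 [151.3, 188.7] 0.58 [0.5569 0.2907 0.019 ]
top box1 [176.5, 188.2] 0.53 [0.5603 0.2181 0.019 ]
top box1 [167.3, 200.2] 0.34 [0.5245 0.2426 0.019 ]
```

View pics/w6.png

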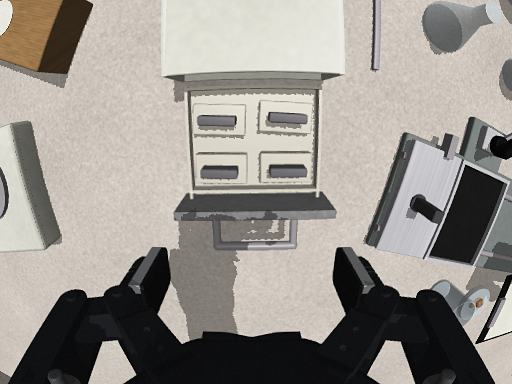

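```bash
python3 - <<'E'
from h import *
im=cv2.imread('pics/w6.png')[85:200,180:330]
cv2.imwrite('pics/w6z.png',cv2.resize(im,None,fx=5,fy=5,interpolation=cv2.INTER_CUBIC))
E
```

```text
(no output)
```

View pics/w6z.png

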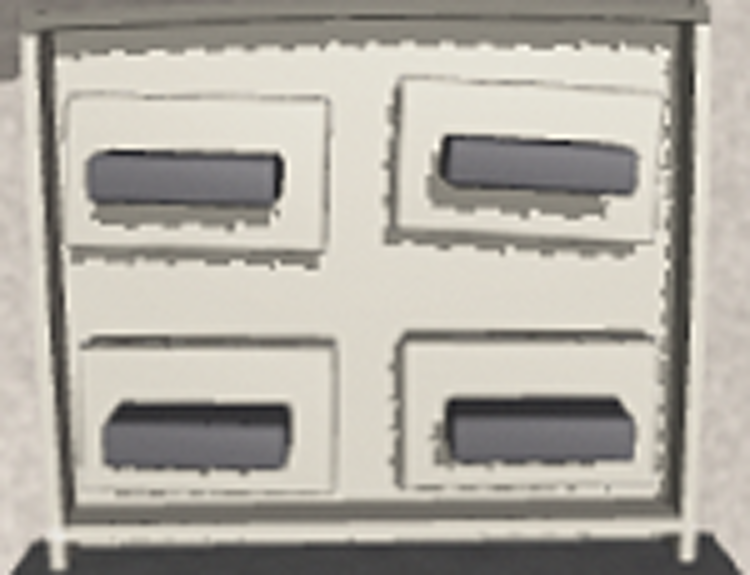

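```bash
python3 - <<'E'
from h import *
s=get_state()
f=wrist()
F=lambda p,z: watz(f,(p[0]/5+180,p[1]/5+85),z)[:2]
rid={'TL':[(90,179),(278,180)],'TR':[(445,162),(636,170)],'BL':[(105,444),(288,443)],'BR':[(449,438),(635,436)]}
box={'TL':[(68,93),(328,98),(323,250),(68,245)],'TR':[(400,78),(660,95),(655,242),(395,230)],'BL':[(82,345),(335,342),(335,492),(85,490)],'BR':[(403,337),(655,338),(655,488),(400,488)]}
for k in rid:
    a,b=[F(p,.069) for p in rid[k]]; d=a-b
    c=[F(p,.041) for p in box[k]]; e=(c[0]+c[3]-c[1]-c[2])/2
    print(k,((a+b)/2).round(4),np.linalg.norm(d).round(3),np.arctan2(d[1],d[0]).round(3),'box',np.mean(c,0).round(4),np.linalg.norm(e).round(3),np.linalg.norm((c[0]+c[1]-c[2]-c[3])/2).round(3),np.arctan2(e[1],e[0]).round(3))
print(np.pi/2+.215)
E
```

```text
TL [0.5467 0.2932] 0.045 1.762 box [0.5471 0.2934] 0.067 0.039 1.748
TR [0.5681 0.211 ] 0.046 1.765 box [0.568  0.2107] 0.067 0.039 1.75
BL [0.4837 0.2778] 0.045 1.786 box [0.4839 0.2775] 0.067 0.04 1.782
BR [0.5035 0.1949] 0.046 1.804 box [0.5033 0.1949] 0.068 0.041 1.791
1.7857963267948966
```

```bash
cat >> h.py <<'E'
TC=np.array([.4945,-.141]); TY=-.033
def t2w(x,y): 
    c,s=np.cos(TY),np.sin(TY); return TC+np.array([c*x-s*y,s*x+c*y])
def pick(c,yaw,zp=.039):
    movep([*c,.13],down(yaw)); 
    hit=move_l([*c,zp],velocity=.12,until_force=10); grab(30); s=get_state()
    print('pick',hit,s['position'],s['finger_gap']); move_l([*c,.17],velocity=.2)
    print('lifted gap',get_state()['finger_gap'],get_state()['contact_force'])
def place(x,y,zp=.057):
    c=t2w(x,y); movep([*c,.17],down(TY)); hit=move_l([*c,zp],velocity=.1,until_force=10); s=get_state(); print('place',hit,s['position'],s['finger_gap'],s['contact_force'])
    let_go(); move_l([*c,.17],velocity=.2); print(get_state()['clock'],get_state()['q'])
E
python3 - <<'E'
from h import *
pick([.5034,.1949],1.795)
wrist('w7.png')
E
```

```text
pick False [0.50402864 0.19500824 0.03974836] 0.533642396390152
lifted gap 0.5324981937366126 [ 0.06479034  1.09519626 -0.79666064]
```

View pics/w7.png

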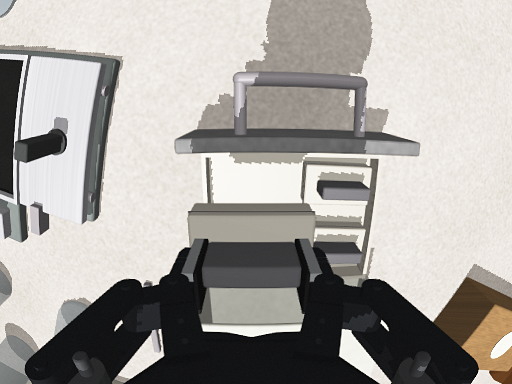

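```bash
python3 - <<'E'
from h import *
place(-.044,-.03)
move_l([.4945,-.08,.25],velocity=.2)
f=wrist('w8.png')
E
```

```text
place True [ 0.44873749 -0.16886851  0.05675617] 0.5337730987537915 [-1.03758785  0.46579266  4.74272995]
39.5333 [-5.14517400e-01  2.57115476e-01 -4.60033712e-01  8.59489178e-01
  1.00680532e-04  1.08915312e+00]
```

View pics/w8.png

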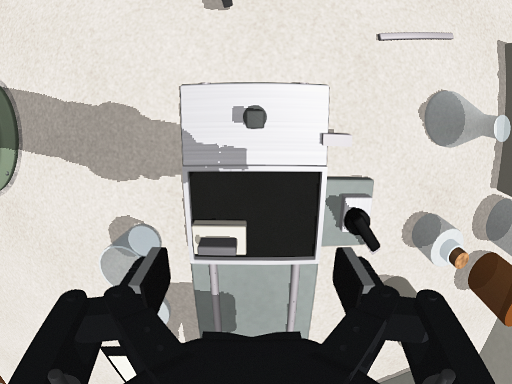

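```bash
python3 - <<'E'
from h import *
f=wrist(); im=cv2.resize(f['img'][155:275,170:340],None,fx=4,fy=4,interpolation=cv2.INTER_CUBIC); cv2.imwrite('pics/w8z.png',im[:,:,::-1])
E
```

```text
(no output)
```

View pics/w8z.png

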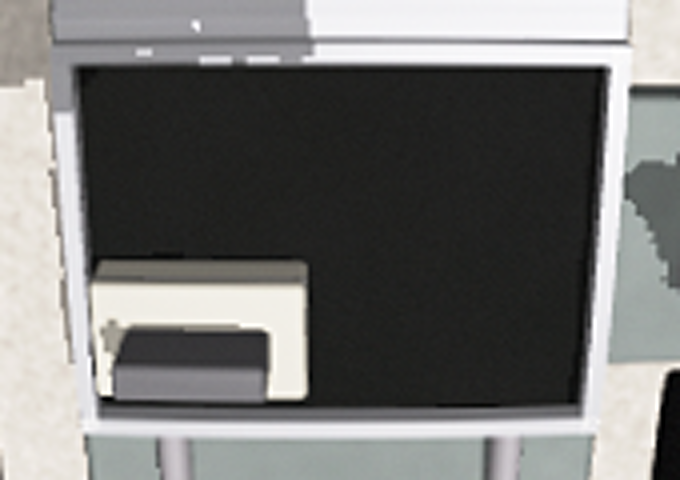

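```bash
python3 - <<'E'
from h import *
f=wrist(); F=lambda p,z: watz(f,(p[0]/4+170,p[1]/4+155),z)[:2]
def loc(w):
    d=w-TC; c,s=np.cos(TY),np.sin(TY); return np.array([c*d[0]+s*d[1],-s*d[0]+c*d[1]])
for p in [(75,66),(608,66),(582,405),(97,405)]: print(loc(F(p,.046)).round(4),loc(F(p,.037)).round(4))
print([loc(F(p,.058)).round(4) for p in [(92,283),(307,285),(305,400),(97,397)]])
E
```

```text
[-0.0802  0.0592] [-0.0823  0.0571]
[0.0814 0.0594] [0.0836 0.0574]
[ 0.082 -0.057] [ 0.0842 -0.0621]
[-0.0812 -0.0572] [-0.0833 -0.0623]
[array([-0.0767, -0.0069]), array([-0.0099, -0.0069]), array([-0.0108, -0.0472]), array([-0.0782, -0.0474])]
```

```bash
python3 - <<'E'
from h import *
pick([.4838,.2777],1.784)
place(.043,-.03)
movep([.50,.24,.28],down(.215+np.pi/2))
f=wrist('w9.png')
for r in tip_of('wrist','box1'): print(r['centre'],round(r['score'],2),watz(f,r['centre'],.019).round(4))
E
```

```text
pick False [0.48438279 0.27788661 0.03977532] 0.5315369978844
lifted gap 0.5334956117049954 [ 0.79205456  0.38056859 -1.70599491]
place True [ 0.53557402 -0.17183786  0.05679449] 0.5354217783293834 [-0.29100609 -0.55046124  5.15952661]
48.0167 [-4.41965620e-01  4.02595384e-01 -2.46088369e-01  9.28644870e-01
  7.86071904e-05  1.16170274e+00]
[12.2, 87.0] 0.81 [ 0.4483 -0.1845  0.019 ]
[8.0, 139.8] 0.7 [ 0.5411 -0.1867  0.019 ]
[219.5, 204.8] 0.66 [0.5742 0.2096 0.019 ]
[282.7, 199.9] 0.57 [0.5476 0.2971 0.019 ]
```

View pics/w9.png

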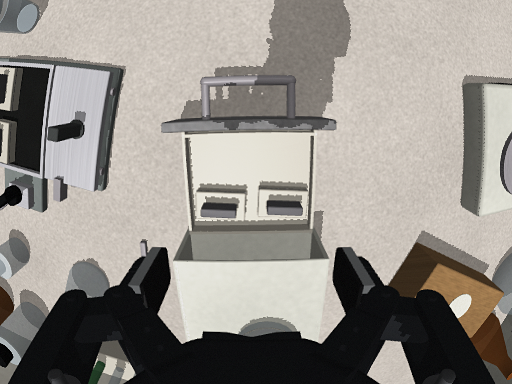

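```bash
python3 - <<'E'
from h import *
f=wrist(); print(watz(f,(219,211),.069),watz(f,(285,208),.069))
pick([.568,.2109],1.757)
place(.043,.031)
movep([.50,.20,.28],down(.215+np.pi/2))
f=wrist('w10.png')
for r in tip_of('wrist','box1'): print(r['centre'],round(r['score'],2),watz(f,r['centre'],.019).round(4))
E
```

```text
[0.56422125 0.21197039 0.069     ] [0.54244166 0.29335057 0.069     ]
pick False [0.56860735 0.21099209 0.03977023] 0.5309053831415217
lifted gap 0.5276849724203386 [-0.49565574 -0.66448974 -1.68982521]
place True [ 0.53758777 -0.11087614  0.05679385] 0.5335629630709241 [-0.40405461  0.58501028  4.61439648]
56.15 [-3.38392525e-01  3.78672880e-01 -2.83042915e-01  9.15419606e-01
  1.56604530e-04  1.26522090e+00]
[29.6, 86.8] 0.95 [ 0.4453 -0.1798  0.019 ]
[48.7, 153.4] 0.82 [ 0.5498 -0.1244  0.019 ]
[307.8, 204.3] 0.6 [0.5457 0.2948 0.019 ]
[21.8, 143.9] 0.57 [ 0.5429 -0.189   0.019 ]
```

View pics/w10.png

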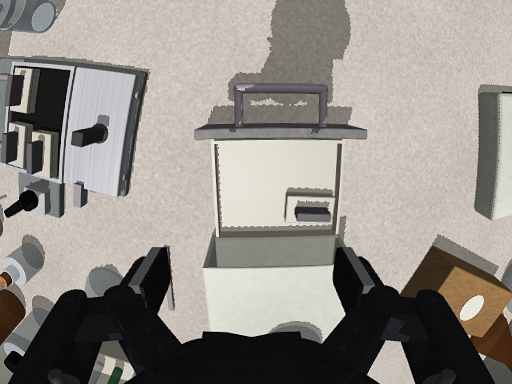

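```bash
python3 - <<'E'
from h import *
pick([.5469,.2933],1.755)
c=t2w(-.044,.031); movep([*c,.23],down(TY)); f=wrist('w11.png')
E
```

```text
pick False [0.54745565 0.29352463 0.03976205] 0.5328652245453281
lifted gap 0.5299005584045515 [-0.47935998  0.29946374 -0.89230527]
```

View pics/w11.png

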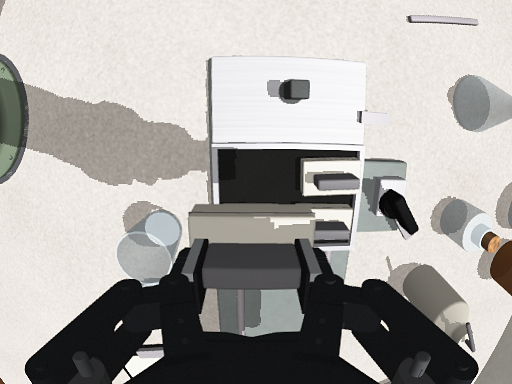

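```bash
python3 - <<'E'
from h import *
place(-.044,.031)
move_l([.4945,-.08,.25],velocity=.2)
f=wrist('w12.png'); im=cv2.resize(f['img'][75:275,130:400],None,fx=2.9,fy=2.9,interpolation=cv2.INTER_CUBIC); cv2.imwrite('pics/w12z.png',im[:,:,::-1])
for r in tip_of('wrist','box1'): print(r['centre'],round(r['score'],2),watz(f,r['centre'],.036).round(4))
b=grab_frame('top')
for r in tip_of('top','box1'): print(r['centre'],round(r['score'],2),atz(b,r['centre'],.036).round(4))
E
```

```text
place True [ 0.45112789 -0.10839624  0.05674462] 0.5330697483956691 [ 0.02303839 -0.0790117   4.92968897]
64.725 [-3.95139981e-01  2.28310727e-01 -4.99152517e-01  8.48467874e-01
  9.72375167e-05  1.20870294e+00]
[286.6, 234.6] 0.88 [ 0.5358 -0.1704  0.036 ]
[218.9, 234.6] 0.86 [ 0.4463 -0.1677  0.036 ]
[291.5, 195.2] 0.61 [ 0.5416 -0.1158  0.036 ]
[218.0, 132.6] 0.69 [0.7261 0.1028 0.036 ]
```

View pics/w12z.png

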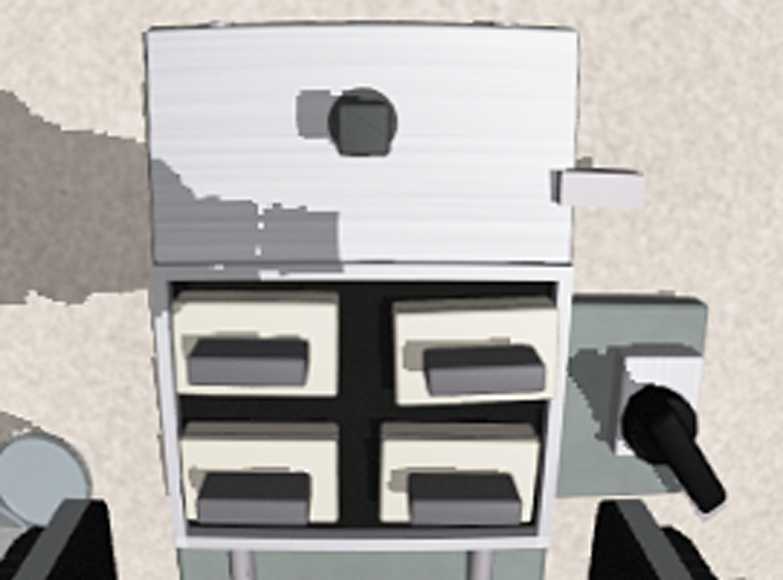

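```bash
python3 - <<'E'
from h import *
f=wrist(); F=lambda p,z: watz(f,(p[0]/2.9+130,p[1]/2.9+75),z)[:2]
def loc(w):
    d=w-TC; c,s=np.cos(TY),np.sin(TY); return np.array([c*d[0]+s*d[1],-s*d[0]+c*d[1]])
for n,q in {'TR':[(394,312),(555,306),(549,399),(400,405)],'TL':[(174,304),(338,303),(337,395),(182,397)],'BR':[(381,437),(540,437),(533,523),(383,524)],'BL':[(183,437),(338,437),(338,523),(187,523)]}.items():
    c=[loc(F(p,.058)) for p in q]; print(n,np.round(c,4).tolist(),np.mean(c,0).round(4))
print(np.array([loc(F(p,.046)) for p in [(170,282),(558,282)]]).round(4), [F(p,.103) for p in [(362,126)]])
E
```

```text
TR [[0.0124, 0.0487], [0.0782, 0.0516], [0.0786, 0.0111], [0.0155, 0.0087]] [0.0462 0.03  ]
TL [[-0.0767, 0.0521], [-0.01, 0.0524], [-0.0106, 0.0131], [-0.0759, 0.0118]] [-0.0433  0.0324]
BR [[0.0078, -0.0058], [0.076, -0.0063], [0.0765, -0.0485], [0.0092, -0.0479]] [ 0.0424 -0.0271]
BL [[-0.0767, -0.0065], [-0.0103, -0.0059], [-0.0106, -0.0474], [-0.0782, -0.0487]] [-0.044  -0.0271]
[[-0.0806  0.0585]
 [ 0.0818  0.0588]] [array([ 0.49781135, -0.01600617])]
```

```bash
python3 - <<'E'
from h import *
g=np.array([.4982,-.0165]); rot=down(TY)
movep([*g,.17],rot); move_l([*g,.068],velocity=.1,until_force=10); grab(50); print(get_state()['finger_gap'])
u=np.array([np.cos(TY+np.pi/2),np.sin(TY+np.pi/2)])
for d in (.06,.12,.165,.192):
    hit=move_l([*(g-u*d),.068],velocity=.07,until_force=25); s=get_state(); print(d,hit,s['position'],s['contact_force'],s['clock'])
    if hit: break
E
```

```text
0.20394930576545006
0.06 False [ 0.49645265 -0.07829712  0.06819517] [ 0.97659206 -2.75060818  5.24289725] 68.8917
0.12 False [ 0.49465822 -0.13687276  0.06820476] [1.3601717  0.07427576 4.25805816] 69.9
0.165 False [ 0.4932469  -0.18215375  0.068216  ] [ 1.15666311 -1.96744557  4.57802371] 70.6917
0.192 True [ 0.49291579 -0.19367893  0.06812809] [1.14934633 2.41730344 5.00814224] 71.0083
```

```bash
python3 - <<'E'
from h import *
u=np.array([np.cos(TY+np.pi/2),np.sin(TY+np.pi/2)])
p=get_state()['position']
for k in range(2):
    hit=move_l([*(p[:2]-u*.012),.068],velocity=.03,until_force=30); s=get_state(); print(hit,s['position'],s['contact_force'])
    if hit: break
s=get_state();move_l(s['position'],velocity=.05)
let_go(); p=get_state()['position']; move_l([p[0],p[1],.2]);
f=wrist('w13.png')
for r in tip_of('wrist','post_grip'): print(r['centre'],r['score'],watz(f,r['centre'],.086))
E
```

```text
True [ 0.49298419 -0.19357507  0.06807894] [1.39001348 2.87374999 4.68714174]
[250.5, 194.3] 0.55 [ 0.49240302 -0.1927178   0.086     ]
[119.5, 179.1] 0.28 [ 0.36819618 -0.17413741  0.086     ]
[118.8, 268.0] 0.2 [ 0.34892023 -0.27094231  0.086     ]
```

View pics/w13.png

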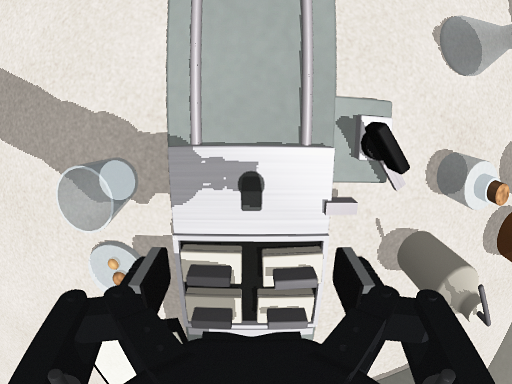

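```bash
python3 - <<'E'
from h import *
y0=-2.155-np.pi/2; c=[.627,-.1535]; y1=y0+1.2
movep([*c,.24],down(y1)); print(get_state()['q'][5])
f=wrist('w14.png')
for r in tip_of('wrist','knob_grip'): print(r['centre'],r['score'],watz(f,r['centre'],.075))
E
```

```text
-2.5408107611074366
[247.8, 175.7] 0.61 [ 0.63025263 -0.15111641  0.075     ]
```

View pics/w14.png

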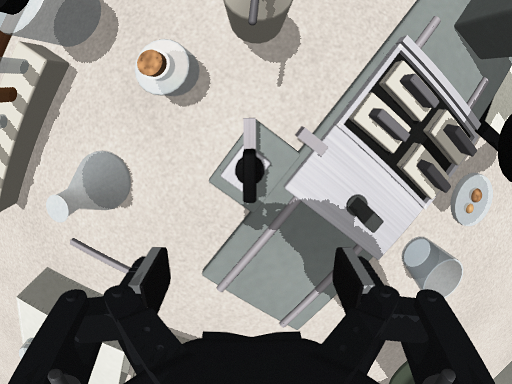

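```bash
python3 - <<'E'
from h import *
a=cv2.imread('pics/w2.png')[20:250,270:490];b=cv2.imread('pics/w14.png')[20:250,270:490]
cv2.imwrite('pics/cmp.png',cv2.resize(np.hstack([a,b]),None,fx=1.8,fy=1.8,interpolation=cv2.INTER_CUBIC))
A=cv2.cvtColor(a[90:,:150],cv2.COLOR_BGR2GRAY)
# match lug patch and static patch
g1=cv2.imread('pics/w2.png',0);g2=cv2.imread('pics/w14.png',0)
for n,(x,y,w,h) in {'lug':(292,128,36,32),'post':(340,194,44,44),'knob':(215,130,70,70),'rail':(215,240,60,55)}.items():
    r=cv2.matchTemplate(g2[y-15:y+h+15,x-15:x+w+15],g1[y:y+h,x:x+w],cv2.TM_CCOEFF_NORMED); m=cv2.minMaxLoc(r); print(n,m[1],np.array(m[3])-15)
E
```

```text
lug 0.8972271680831909 [ 3 -3]
post 0.9544622898101807 [ 3 -3]
knob 0.9790768623352051 [0 1]
rail 0.9472351670265198 [1 0]
```

View pics/cmp.png

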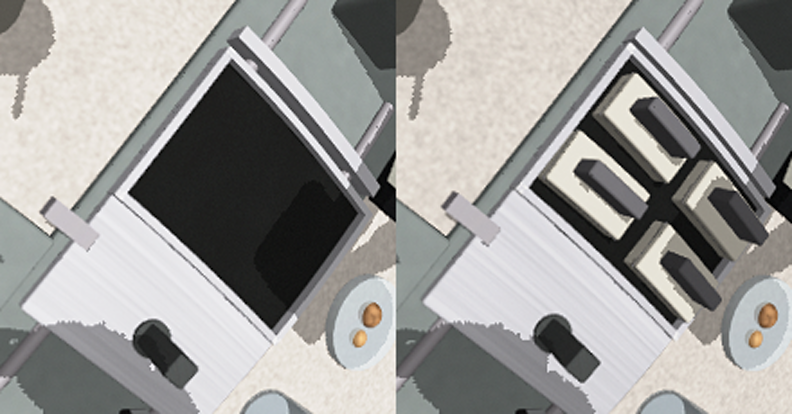

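```bash
python3 - <<'E'
from h import *
y0=-2.155-np.pi/2; c=[.6275,-.1535]; y1=y0+1.2
move_l([*c,.14],rot=down(y1))
print(move_l([*c,.060],velocity=.1,until_force=8)); 
grab(40); s=get_state(); print(s['finger_gap'])
c=list(s['position'][:2])
for k in [1,2,3,4,5,5.5,6,6.3]:
    hit=move_l([*c,.060],velocity=.05,rot=down(y1-.2*k)) 
    s=get_state(); print(k,hit,s['contact_force'].round(1),s['wrist_torque'].round(2),s['q'][5],s['clock'])
E
```

```text
False
0.16133009781742982
1 False [0.7 2.3 4.7] [ 0.44  0.03 -0.05] -2.341516832542171 79.2667
2 False [0.4 3.1 5.2] [ 0.61  0.05 -0.09] -2.1428704198351114 79.6167
3 False [1.1 3.4 4.9] [ 0.65  0.05 -0.07] -1.9427907967685911 79.9667
4 False [1.4 4.  4.4] [ 0.72 -0.11 -0.09] -1.7441463191083646 80.3167
5 False [1.4 2.6 5.3] [ 0.8  -0.14 -0.07] -1.545167871478298 80.6667
5.5 False [1.2 4.6 4.8] [ 0.77 -0.21 -0.12] -1.4453472356919057 80.9167
6 False [2.1 3.8 4.4] [ 0.77 -0.31  0.81] -1.3477503117266694 81.1667
6.3 False [0.8 2.5 5.7] [ 0.58 -0.23  2.16] -1.291207625664075 81.4167
```

```bash
python3 - <<'E'
from h import *
y0=-2.155-np.pi/2
p=get_state()['position']; move_l([*p[:2],.060],velocity=.05,rot=down(y0)); let_go(); move_l([p[0],p[1],.24])
f=wrist('w15.png')
E
```

```text
(no output)
```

View pics/w15.png

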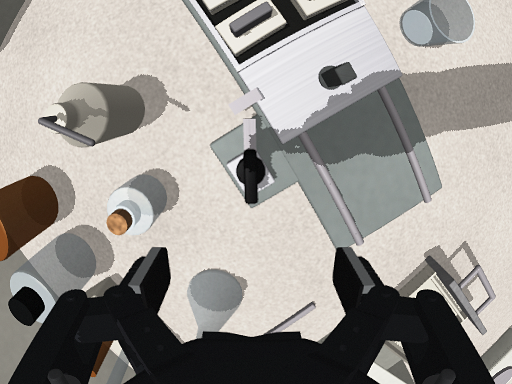

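```bash
python3 - <<'E'
from h import *
yw=.215; u=np.array([np.cos(yw),np.sin(yw)]); h=np.array([.397,.2165]); rot=down(yw-np.pi)
a=h-u*.06
movep([*a,.2],rot); grab(30); move_l([*a,.055],velocity=.15)
for d in (.08,.12,.16,.19,.22):
    hit=move_l([*(a+u*d),.055],velocity=.08,until_force=20); s=get_state(); print(d,hit,s['position'],s['contact_force'].round(1),s['clock'])
    if hit: break
E
```

```text
0.08 False [0.41649728 0.22058275 0.05503018] [-0.4 -0.8  0.8] 88.4833
0.12 False [0.45574211 0.22918489 0.05499043] [-1.2 -0.4  0.7] 89.1333
0.16 False [0.49470771 0.23772208 0.05497792] [-0.8 -0.5  0.3] 89.7833
0.19 False [0.52401334 0.24412804 0.05496705] [-0.6 -0.7 -0.2] 90.3083
0.22 True [0.53387097 0.24634631 0.05367942] [-0.1 -0.1  1. ] 90.6
```

```bash
python3 - <<'E'
from h import *
yw=.215; u=np.array([np.cos(yw),np.sin(yw)]); p=get_state()['position']
print(move_l([*(p[:2]+u*.01),.055],velocity=.03,until_force=25), get_state()['position'])
move_l([*(p[:2]-u*.05),.055]); move_l([*(p[:2]-u*.05),.25],velocity=.2)
movep([.45,.1,.33],down(.215-np.pi))
s=save('scene','s9.png');t=save('top','t9.png'); f=wrist('w16.png')
for n in ['beaker','flask','stoppered','wash_bottle','dish','forceps','drawer_handle','post_grip']:
    for r in tip_of('top',n)[:1]: print(n,np.round(r['centre'],1),round(r['score'],2))
A=np.hstack([cv2.resize(x['img'][y:y+130,c:c+180],None,fx=2.2,fy=2.2) for x,y,c in ((s,90,90),(t,130,230))]); cv2.imwrite('pics/f.png',A[:,:,::-1])
E
```

```text
True [0.5334685  0.24619325 0.05303996]
beaker [317.4 270.9] 0.94
flask [258.  116.5] 0.85
stoppered [318.9 120.9] 0.94
wash_bottle [355.7 137.7] 0.72
dish [359.3 279.9] 0.8
forceps [220.1 135.5] 0.55
post_grip [325.5 210.3] 0.64
```

View pics/f.png

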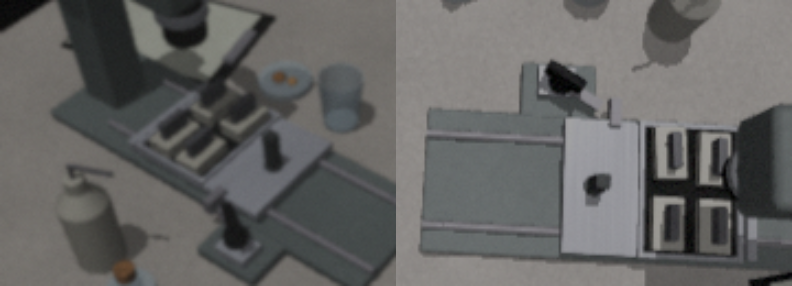

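View pics/t9.png

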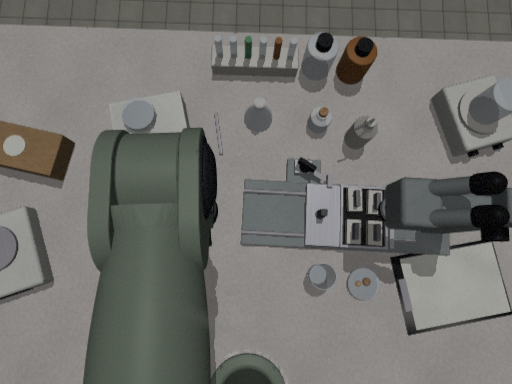

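View pics/s9.png

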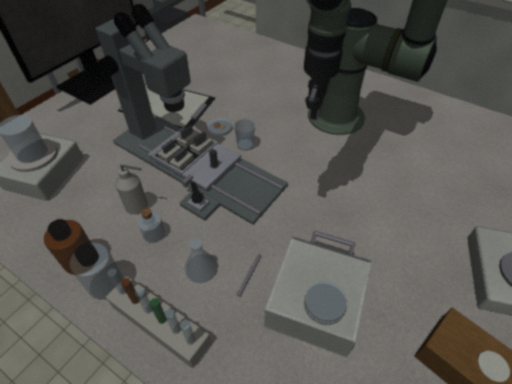

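```bash
python3 - <<'E'
from h import *
sleep(0.5); print(get_state()['clock']); print(sign_off())
E
```

```text
94.2667
the job is handed in; nothing more can be done
None
```

I did the whole task and handed it in at 94 s of the 210 s allowed. The hand-in reports no verdict. In my last pictures every part looked right.

- **Clamp:** I turned the knob about 1.2 rad to loosen it, and at the end turned it back until the torque rose at its stop. The picture shows the tongue in front of the lug.
- **Carriage:** I slid it out against its loading end, and after loading pushed it back until 30 N moved it no further. It sits about 4 mm further in than in the picture from just after loosening, so it had probably started with some play.
- **Boxes:** The drawer held four, and all four stand flat in a 2 × 2 layout on the tray floor. Measured centres in the tray frame are about (±44, −27) and (±44, +31) mm. One box is turned slightly and stood within about 4 mm of the tray's side rim. I took these measurements before sliding the carriage in. Afterwards I checked only by eye, and all four were still upright.
- **Drawer:** I pushed it until it stopped. In the scene picture the handle is back at its starting pixel position. The arm hid it in the top view, so that view could not confirm it.
- **Other things on the bench:** In the top view they are within about 3 pixels of where they started, which is close to the network's own scatter.

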